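# Draw the spring tester out to its set mark and hold it

## Task

Set the spring tester for a reading: take the loose draw key by its grip, slide its foot into the open end of the tester's slotted carriage, under the two lips, until it is fully home against the closed end, then draw the carriage out against its spring with the key until the pointer lines up with the setting index on the scale, never drawing it more than a centimetre past. Keep it on the mark steadily for two seconds and finish still holding the key so; the gripper itself must not push on the tester, the index must stay where it is set, and the other things on the bench are left alone.

Things in the scene. Friction and masses are not known exactly. Their poses are not given: they have to be found in the camera images.
- draw_key: Loose steel draw key standing upright on the bench, 66 mm tall, about 0.14 kg: disc foot (diameter 34, 8 mm thick), round stem (diameter 12 mm) and on top a dark flat grip block (from 30 to 66 mm height, 16 mm thick along the key's x, 34 mm wide along its y). Origin: centre of the foot's underside; z up.
- tester: Spring tester fixed on the bench, origin on the bench: dark base spanning x -75 to 75, y -55 to 80 mm, 12 mm thick. -x, roughly toward the robot, is the pulling direction; spring barrel at +x to x = 131 mm. A slotted carriage slides on it; the slot's open end faces -y. Along its +y side runs a scale bar, 36 mm high. Nothing on it is higher than 55 mm.
- carriage (a joint): Carriage travel along the tester's -x, m: 0 at rest, to 0.055. The spring pulls back with 4.5 N plus 1.5 N per 10 mm and returns it when let go. Carriage 54 (x) by 84 mm (y) with a T-slot along y: inside 42 mm wide, lips' undersides 13 mm and tops 18 mm over the slot floor, 20 mm gap between the lips for the stem; open at -y, end wall at +y.
- slot_home (a point): Point on the carriage's slot floor, 26 mm above the bench, where the centre of the key's foot stands when fully home against the end wall; moves with the carriage. Axes as the tester's; y points along the slot from open to closed end. When drawing, the stem bears on the near lip and the key stands about 4 mm to -x of this point.
- slot_mouth (a point): Point on the slot's floor at its open end, mid width, 61 mm from slot_home toward -y; moves with the carriage. Axes as the tester's.
- pointer_tip (a point): Tip of the thin dark pointer (2.5 mm wide) on the carriage's +y side, over the scale bar; moves with the carriage. Axes as the tester's.
- index_mark (a point): Setting index: a thin upright dark fin (2.5 mm wide) on a rider on the scale bar beside the pointer's path, set 20 to 42 mm toward -x from the pointer's rest place; this point lies on the fin, 4 mm beyond the tip toward +y. On the mark, pointer_tip and index_mark have the same x in the tester's axes. The rider slides if pushed.
- screwdriver: Bystander: loose screwdriver with an orange handle, 139 mm long, lying on the bench. Origin: centre of its underside.
- oil_vial: Bystander: small loose glass vial with a green cap, diameter 24 mm, 59 mm tall, standing behind the key. Origin: centre of its underside.
- ring_tub: Bystander: small loose white round tub, diameter 45 mm, 20 mm tall. Origin: centre of its underside.
- tape: Bystander: loose roll of tape, diameter 100 mm, 25 mm high, lying left of the tester. Origin: centre of its underside.
Not all that is in view belongs to the job. Leave any red look-alike of the draw_key alone.

How it is judged:
By the outcome, as a careful person would: the job done as asked, in the order asked, and still so for the second after the job is handed in, while the arm keeps its last pose, push and grip.
It also fails if it takes over 54 s, if anything falls off the work surface, if the arm or the gripper's body presses on something with over 40 N, if the wrist force passes 120 N, or if a joint passes its speed limit or range.

## Robot

A 6-joint arm with a two-finger parallel gripper is mounted at the origin on a cart in front of the work surface, level with it; the furniture and walls round the work are solid. World frame = base frame: x ahead of the robot, y to its left, z up, the work surface at z = 0. Lengths are in m, angles in rad, forces in N, time in s.
With the tool pointing down it reaches from about 0.25 to 0.775 m from the base axis. Payload 4 kg.
Tool frame: the origin (TCP) lies between the finger pads; the fingertips stand 14 mm ahead of it and the grasp point (between the pads) lies 5 mm behind it (nose_length is the distance from the TCP to the fingertips, in m); z points along the fingers, y is the line along which they close (so a half turn about z gives the same grasp; the last joint's range is limited). The gripper opens to 94 mm and grips with 3 to 60 N. Pads are 16 mm wide; open, the fingers measure 119 mm over their backs; the gripper's body (75 mm by 177 mm) begins 78 mm behind the grasp point.
Start: joints at [1.038, 0.087, 1.371, -0, 1.684, -0.103], TCP at [0.229, 0.5, 0.22] pointing down, gripper open.
Joint ranges: [-3.1, 3.1], [-0.76, 2.03], [0.27, 2.55], [-1.08, 4.22], [0.17, 2.65], [-2.57, 2.57]. Speed limits (rad/s): [2.79, 2.79, 3.14, 3.14, 3.14, 3.14].

## Interface

Orientations are given as [roll, pitch, yaw] about the fixed x, y, z axes, in that order (R = Rz(yaw) Ry(pitch) Rx(roll)).
In Python, from bench import * gives the robot as it stands.
- The arm moves only by the tool move_arm, never from a script. Its argument "steps" is one flat list of numbers, 7 for each row, row after row: the turn, a rotation vector about the world's x, y, z in rad, then the shift along the world's x, y, z in m, then the opening, from 0 (shut) to 1 (fully open). A call has 1 to 12 rows; each row is the pose to reach, as a shift and turn from the pose commanded when the call began; what a row does not reach only later rows make up. A row lasts 1/10 s, in which the tool goes at most 50 mm and 8.59 degrees, less where a joint would pass 70% of its speed; a pose out of reach is approached as far as the arm can. A call with a gripper value outside its range is refused whole. The fingers move at their own pace and stop on an object; the grip force is fixed at half the most. Time passes only in rows, so rows that repeat a pose let the fingers close. It gives the time, the measured TCP pose, the force, the opening and the grip force at its end, in the units of the state.
- get_obs(): the state, without advancing time (a new reading comes with each control period).
- snapshot(name): name is "scene" or "top"; returns (picture, depth): 384x512x3 uint8, red, green, blue; 384x512 float32, m along the optical axis (not along the pixel's ray), 0 where there is no reading.
- camera_model(name): a dict with "fx", "fy", "cx", "cy" (pixels), "rvec" (rotation vector, rad) and "tvec" (3), from world to camera coordinates, as OpenCV has them. Camera axes: x right, y down, z forward; pixel columns grow to the right and rows downward; lengths in m; the calibration is good to about 2 mm. A picture is of the moment at which its call begins. camera_model takes no time and is no camera call.
- close_job(): hands the job in; it is judged then, once.
Trained networks look in the newest picture that a camera, given by its name, has taken for a name from the list of things; names that differ only in an ending like _2 or _b are one class to them, and where a whole thing is asked for, a point or a joint stands for the part that bears it (a point fixed in the world has none). Each returns a list of dicts, best first, with "score" (0 to 1); they miss things now and then, are a little off and sometimes report something else, mostly with a low value. They report only what shows in the picture. A call takes as long as a camera call. They do not tell look-alikes from the thing itself.
- silhouettes(camera, target): "pixels" (384x512 bool, what is visible of it) and "uv" ([column, row] in pixels, amid what is visible of it).
- spot_point(camera, target): "uv" ([column, row] in pixels: a listed point, or the origin of a listed thing).
The state is a dict: "time": time; "joint_positions": joint angles; "qvel": joint speeds; "joint_torque": joint torques, N m; "tool_pos": TCP position; "ee_rot": TCP orientation; "wrist_force": force on the tool from outside, world axes, zero at the start; "wrist_torque": the same for the moment, N m; "width": finger opening in m; "finger_force": force on a finger pad.
Only numpy, scipy, OpenCV 4.12 (cv2) and the standard library are available. Lean on these libraries where they do the work, as an engineer would, in place of code of your own. Each camera call takes 0.05 s, during which the arm holds its last target. There are 200 camera calls.

## Working session

There is one attempt and no reset: what is moved stays moved. The work goes in short steps, Python scripts to look and compute and a tool call to move; the robot and the scene stay as the last step left them, time stands still between calls to the robot, and variables do not carry over. Pictures are saved under pics/ and viewed, at most 10 in all, crops included, and the job is handed in when it is done.

Besides the shell and the picture viewer there is one more tool, called after ">>>" by a JSON object that holds its "op" and its "data". move_arm: Moves the arm, as the interface text tells. Its arguments: {"type":"object","properties":{"steps":{"type":"array"}},"required":["steps"]}

```bash
mkdir -p pics
cat > h.py <<'E'
from bench import *
import numpy as np, cv2
def cam(n):
    c=camera_model(n); K=np.array([[c['fx'],0,c['cx']],[0,c['fy'],c['cy']],[0,0,1]]); R=cv2.Rodrigues(np.array(c['rvec'],float))[0]; return K,R,np.array(c['tvec'],float)
def ray_z(n,uv,z):
    K,R,t=cam(n); d=R.T@np.linalg.inv(K)@np.array([uv[0],uv[1],1.]); o=-R.T@t
    return o+d*(z-o[2])/d[2]
def cloud(n,dep):
    K,R,t=cam(n); v,u=np.mgrid[:384,:512]; p=np.stack([(u-K[0,2])/K[0,0]*dep,(v-K[1,2])/K[1,1]*dep,dep],-1)
    return (p-t)@R
E
python3 - <<'E'
from h import *
for n in ("scene","top"):
    im,d=snapshot(n); np.save(n+'.npy',d); cv2.imwrite(f'pics/{n}0.png',im[:,:,::-1]); np.save(n+'_im.npy',im)
    K,R,t=cam(n); print(n,(-R.T@t).round(3))
    for p,z in (("draw_key",0),("slot_home",.026),("slot_mouth",.026),("pointer_tip",.04),("index_mark",.04),("tester",0)):
        for r in spot_point(n,p)[:3]: print(p,round(r['score'],2),np.round(r['uv'],1),ray_z(n,r['uv'],z).round(4))
E
```

```text
scene [-0.309 -0.604  0.528]
draw_key 0.9 [344.6 244.1] [ 0.465 -0.421  0.   ]
draw_key 0.58 [298.3 241.7] [ 0.4339 -0.3355  0.    ]
slot_home 0.88 [246.1 190.7] [ 0.5415 -0.165   0.026 ]
slot_mouth 0.95 [267.5 197.5] [ 0.5325 -0.223   0.026 ]
pointer_tip 0.62 [228.1 183.4] [ 0.5326 -0.1233  0.04  ]
index_mark 0.41 [218.9 188.2] [ 0.5028 -0.1159  0.04  ]
tester 0.64 [240.4 207.2] [ 0.5083 -0.1668  0.    ]
tester 0.31 [344.9 242. ] [ 0.4724 -0.4194  0.    ]
top [ 0.363 -0.193  1.221]
draw_key 0.69 [340.2 194.3] [ 0.479 -0.423  0.   ]
draw_key 0.58 [303.5 210.5] [ 0.4379 -0.3296  0.    ]
slot_home 0.55 [238.7 167.7] [ 0.543  -0.1665  0.026 ]
slot_home 0.38 [213.9 181.9] [ 0.5074 -0.105   0.026 ]
slot_mouth 0.85 [261.1 170.8] [ 0.5352 -0.2222  0.026 ]
pointer_tip 0.91 [219.2 167.6] [ 0.5412 -0.1188  0.04  ]
index_mark 0.42 [215.  183.3] [ 0.5023 -0.1088  0.04  ]
index_mark 0.36 [245.3 181.8] [ 0.506  -0.1831  0.04  ]
tester 0.79 [243.2 182.8] [ 0.5083 -0.1774  0.    ]
```

View pics/scene0.png

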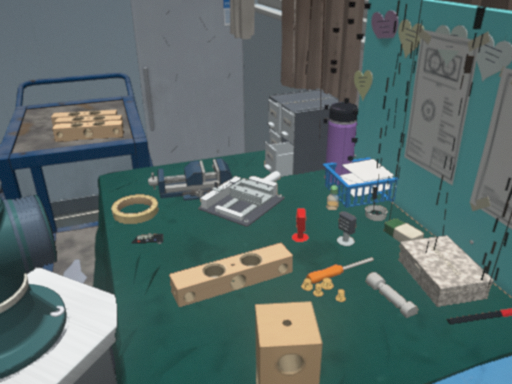

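View pics/top0.png

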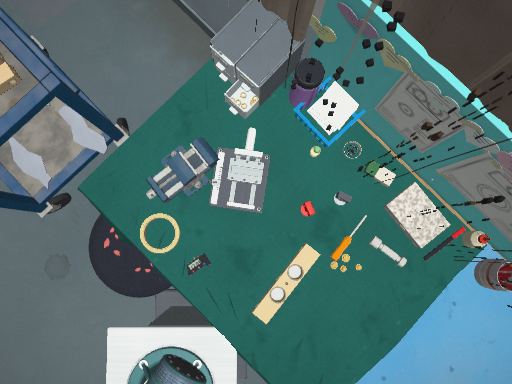

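The scene picture shows the dark key standing at about (346,230) and its red look-alike at (301,225). The tester is at about (240,195). In the top picture they are at (342,198), (307,209) and (240,180). Next I'll measure more exactly.

Run:
```python
from h import *
C={n:cloud(n,np.load(n+'.npy')) for n in("scene","top")}
for n,c in C.items():
    m=(abs(c[...,0]-.47)<.05)&(abs(c[...,1]+.425)<.05)
    for lo,hi in((.035,.06),(.06,.075),(.003,.014)):
        p=c[m&(c[...,2]>lo)&(c[...,2]<hi)]
        if len(p)>3:
            r=cv2.minAreaRect((p[:,:2]*1000).astype(np.float32)); print(n,lo,len(p),p.mean(0).round(4),np.round(r[0],1),np.round(r[1],1),round(r[2],1))
    for r in silhouettes(n,"draw_key")[:2]:
        p=c[r['pixels']]; print(n,r['score'],r['uv'],len(p),p.mean(0).round(4),p[:,2].max())
im=np.load('top_im.npy'); a=cv2.resize(im[120:220,200:300],None,fx=6,fy=6,interpolation=cv2.INTER_CUBIC)
b=cv2.resize(np.load('scene_im.npy')[160:230,190:290],None,fx=8,fy=8,interpolation=cv2.INTER_CUBIC)
cv2.imwrite('pics/t1.png',a[:,:,::-1]);cv2.imwrite('pics/s1.png',b[:,:,::-1])
k=cv2.resize(im[170:230,290:365],None,fx=8,fy=8,interpolation=cv2.INTER_CUBIC);cv2.imwrite('pics/k1.png',k[:,:,::-1])
# tester base yaw
c=C['top']; m=(abs(c[...,0]-.52)<.15)&(abs(c[...,1]+.17)<.12)
for lo,hi in((.008,.017),(.036,.050)):
    mm=(m&(c[...,2]>lo)&(c[...,2]<hi)).astype(np.uint8)
    nl,lab,st,_=cv2.connectedComponentsWithStats(mm)
    for i in range(1,nl):
        if st[i,4]>60:
            p=c[lab==i]; r=cv2.minAreaRect((p[:,:2]*1000).astype(np.float32)); print(lo,st[i],np.round(r[0],1),np.round(r[1],1),round(r[2],1),p[:,2].mean().round(4))
```

```text
scene 0.035 199 [ 0.4591 -0.4218  0.0474] [ 460.3 -420. ] [35.9 17. ] 86.7
scene 0.06 108 [ 0.4624 -0.4216  0.0644] [ 465.6 -420.4] [34.6 18.8] 61.9
scene 0.003 1296 [ 0.4645 -0.4277  0.007 ] [ 470.  -425.1] [99.7 99.8] 0.1
scene 0.89 [347.3, 226.2] 467 [ 0.4566 -0.4226  0.0417] 0.5282824781559807
scene 0.69 [298.2, 227.3] 336 [ 0.4276 -0.3399  0.0392] 0.5282824781559807
top 0.035 25 [ 0.4651 -0.4137  0.0474] [ 464.3 -415. ] [32.4  9.7] 41.2
top 0.06 97 [ 0.468  -0.4202  0.0664] [ 468.3 -420.4] [33.  16.4] 63.7
top 0.003 1426 [ 0.47   -0.4246  0.0086] [ 470.4 -425. ] [99.8 99.1] 89.9
top 0.67 [306.7, 209.8] 163 [ 0.4395 -0.3326  0.0473] 0.07254858809722554
top 0.61 [343.0, 198.0] 168 [ 0.464  -0.4158  0.0613] 1.2208570058957966
0.008 [193 119  64  48 884] [ 610.  -128.7] [158.1 122.4] 87.5 0.0106
0.008 [ 192  119   97  119 4334] [ 520.6 -170. ] [240.  298.6] 90.0 0.011
0.036 [234 127  29  32 352] [ 601.5 -199. ] [68.5 77.6] 68.1 0.0421
0.036 [211 152  53  52 784] [ 511.4 -162. ] [120.6 128.9] 83.1 0.0428
```

View pics/t1.png

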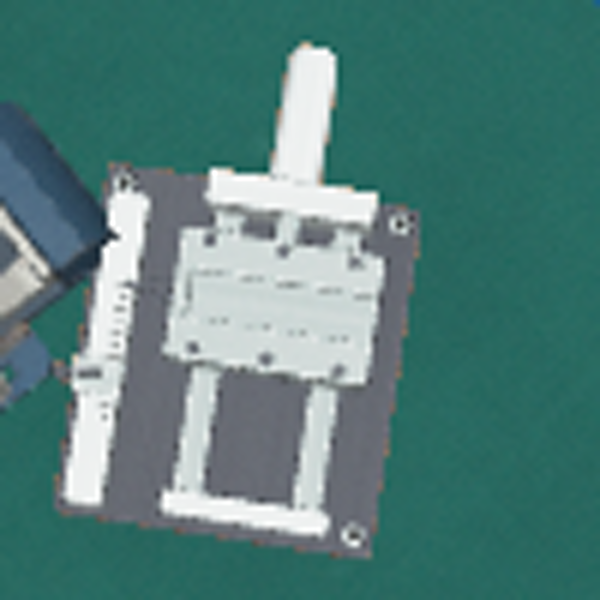

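View pics/k1.png

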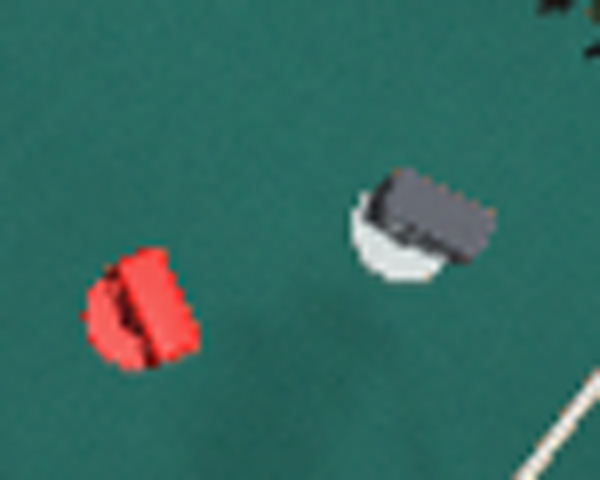

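The tester crop shows the slot gap between two dashed lines, with its midline from about (200,296) to (362,317) in crop pixels. The index fin is at about (90,373) and the pointer at about (140,287). The key crop shows the dark grip tilted about 26° and well clear of the red one.

Run:
```python
from h import *
f=lambda X,Y,z:ray_z('top',[200+(X+.5)/6-.5,120+(Y+.5)/6-.5],z)
B=[f(*p,.012) for p in((113,163),(418,210),(368,556),(57,512))]
for b in B: print('corner',b.round(4))
src=np.array([[75,80],[75,-55],[-75,-55],[-75,80]],float)/1000
M,_=cv2.estimateAffinePartial2D(src,np.array(B)[:,:2]); s=np.hypot(M[0,0],M[1,0]); yaw=np.arctan2(M[1,0],M[0,0]); print('scale',s,'yaw deg',np.degrees(yaw),'origin',M[:,2])
for n,p,z in(("gapL",(200,296),.044),("gapR",(362,317),.044),("carRtop",(385,258),.044),("carRbot",(370,383),.044),("ptr",(140,287),.04),("idx",(90,373),.045)):
    w=f(*p,z)[:2]; q=np.array([[np.cos(yaw),np.sin(yaw)],[-np.sin(yaw),np.cos(yaw)]])@(w-M[:,2]); print(n,w.round(4),'tester',q.round(4))
o=get_obs(); print(o['tool_pos'],o['ee_rot'],o['wrist_force'],o['width'],o['time'])
```

```text
corner [ 0.5986 -0.1148  0.012 ]
corner [ 0.5786 -0.2432  0.012 ]
corner [ 0.4328 -0.2219  0.012 ]
corner [ 0.4512 -0.0923  0.012 ]Traceback (most recent call last):
  File "<stdin>", line 6, in <module>
cv2.error: OpenCV(4.12.0) /io/opencv/modules/calib3d/src/ptsetreg.cpp:1108: error: (-215:Assertion failed) count >= 0 && to.checkVector(2) == count in function 'estimateAffinePartial2D'
```

View pics/s1.png

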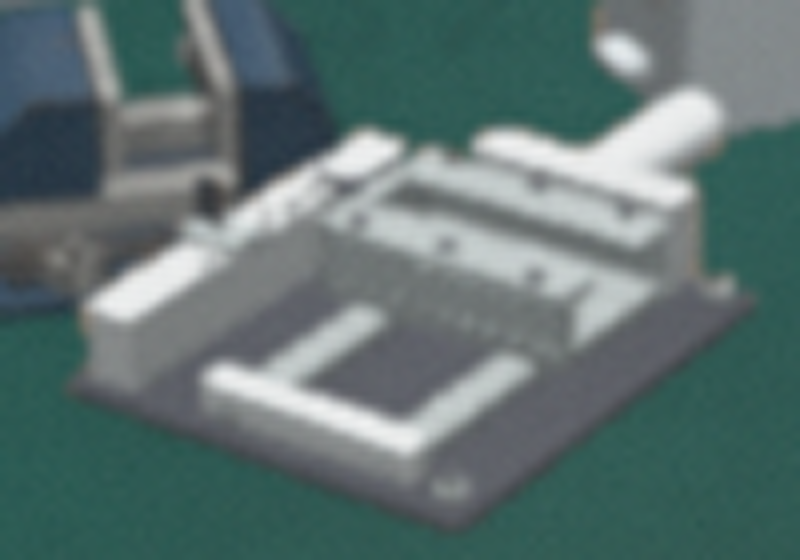

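This crop confirms the T-slot with its open end at the right, lower side. The fin and rider stand on the scale bar at about (215,235).

Run:
```python
from h import *
f=lambda X,Y,z:ray_z('top',[200+(X+.5)/6-.5,120+(Y+.5)/6-.5],z)
B=[f(*p,.012)[:2] for p in((113,163),(418,210),(368,556),(57,512))]
src=np.array([[75,80],[75,-55],[-75,-55],[-75,80]],np.float32)/1000
M,_=cv2.estimateAffinePartial2D(src,np.array(B,np.float32),ransacReprojThreshold=.05); s=np.hypot(M[0,0],M[1,0]); yaw=np.arctan2(M[1,0],M[0,0]); print('scale',s,'yaw deg',np.degrees(yaw),'origin',M[:,2])
for n,p,z in(("gapL",(200,296),.044),("gapR",(362,317),.044),("carRtop",(385,258),.044),("carRbot",(370,383),.044),("ptr",(140,287),.04),("idx",(90,373),.045)):
    w=f(*p,z)[:2]; q=np.array([[np.cos(yaw),np.sin(yaw)],[-np.sin(yaw),np.cos(yaw)]])@(w-M[:,2]); print(n,w.round(4),'tester',q.round(4))
o=get_obs(); print(o['tool_pos'],o['ee_rot'],o['wrist_force'],o['width'],o['time'])
```

```text
scale 0.9782357823266326 yaw deg -8.482215806061253 origin [ 0.51350391 -0.18014987]
gapL [ 0.5373 -0.1527] tester [0.0195 0.0306]
gapR [ 0.5287 -0.2189] tester [ 0.0207 -0.0361]
carRtop [ 0.553  -0.2283] tester [ 0.0462 -0.0418]
carRbot [ 0.5015 -0.2221] tester [-0.0057 -0.0432]
ptr [ 0.5416 -0.128 ] tester [0.0201 0.0558]
idx [ 0.5055 -0.1081] tester [-0.0185  0.0701]
[0.22918474 0.50000334 0.2195372 ] [ 3.14142637e+00 -4.57774326e-06  2.71177457e+00] [-1.13018825 -0.43620371  0.5291539 ] 0.09441549918436982 0.8
```

Run:
```python
from h import *
yaw=np.radians(-8.4); o=np.array([.5135,-.1801]); Q=np.array([[np.cos(yaw),np.sin(yaw)],[-np.sin(yaw),np.cos(yaw)]])
for n in("top","scene"):
    c=cloud(n,np.load(n+'.npy')); q=(c[...,:2]-o)@Q.T
    print(n,'x profile (|y|<.03), median z mm')
    for x in np.arange(-.024,.064,.003):
        m=(abs(q[...,1]+.01)<.02)&(abs(q[...,0]-x)<.0015)
        z=c[m][:,2]*1000
        if len(z): print(round(x*1000),len(z),np.percentile(z,[10,50,90]).round(0),end='; ')
    print('\ny profile in slot')
    for y in np.arange(-.06,.07,.004):
        m=(abs(q[...,1]-y)<.002)&(abs(q[...,0]-.021)<.006); z=c[m][:,2]*1000
        if len(z): print(round(y*1000),np.percentile(z,[10,50,90]).round(0),end='; ')
    print()
```

```text
top x profile (|y|<.03), median z mm
-24 19 [12. 14. 19.]; -21 21 [11. 13. 20.]; -18 17 [13. 14. 21.]; -15 19 [10. 14. 20.]; -12 20 [12. 14. 21.]; -9 19 [11. 14. 19.]; -6 43 [14. 39. 46.]; -3 23 [42. 44. 48.]; 0 16 [44. 46. 48.]; 3 20 [42. 45. 47.]; 6 20 [41. 45. 47.]; 9 16 [41. 45. 48.]; 12 7 [25. 27. 29.]; 15 18 [24. 27. 30.]; 18 19 [25. 28. 30.]; 21 19 [25. 27. 30.]; 24 20 [24. 27. 29.]; 27 18 [24. 27. 31.]; 30 34 [25. 30. 49.]; 33 24 [26. 46. 48.]; 36 18 [43. 46. 48.]; 39 22 [43. 45. 48.]; 42 21 [43. 46. 49.]; 45 16 [42. 44. 47.]; 48 4 [37. 43. 45.]; 51 9 [18. 33. 38.]; 54 19 [11. 17. 34.]; 57 25 [12. 18. 38.]; 60 39 [21. 39. 46.]; 63 20 [40. 43. 46.]; 
y profile in slot
-60 [ 6. 11. 12.]; -56 [ 9. 10. 12.]; -52 [10. 14. 15.]; -48 [10. 13. 15.]; -44 [12. 14. 14.]; -40 [25. 27. 29.]; -36 [27. 28. 30.]; -32 [27. 28. 29.]; -28 [23. 26. 28.]; -24 [25. 26. 30.]; -20 [25. 27. 28.]; -16 [26. 27. 29.]; -12 [24. 28. 29.]; -8 [25. 28. 30.]; -4 [24. 27. 30.]; 0 [26. 27. 28.]; 4 [26. 28. 31.]; 8 [24. 28. 30.]; 12 [23. 25. 29.]; 16 [26. 27. 28.]; 20 [24. 28. 29.]; 24 [25. 28. 32.]; 28 [24. 27
[... 499 characters left out ...]
21 2 [26. 26. 26.]; 24 1 [42. 42. 42.]; 27 18 [36. 42. 44.]; 30 20 [38. 41. 44.]; 33 14 [27. 43. 44.]; 36 29 [26. 33. 44.]; 39 43 [26. 30. 44.]; 42 9 [27. 43. 44.]; 54 5 [38. 39. 40.]; 57 24 [37. 40. 43.]; 60 17 [36. 40. 42.]; 63 7 [41. 41. 42.]; 
y profile in slot
-60 [5. 6. 8.]; -56 [6. 7. 9.]; -52 [ 9. 11. 12.]; -48 [10. 11. 12.]; -44 [10. 12. 25.]; -40 [11. 20. 27.]; -36 [10. 12. 26.]; -32 [24. 25. 32.]; -28 [26. 26. 41.]; -20 [43. 43. 43.]; -4 [42. 44. 44.]; 4 [42. 42. 42.]; 16 [43. 43. 43.]; 28 [41. 41. 41.]; 32 [42. 43. 44.]; 36 [34. 38. 42.]; 40 [41. 44. 44.]; 44 [42. 42. 42.]; 48 [42. 43. 43.]; 52 [43. 43. 43.]; 56 [39. 41. 42.]; 60 [24. 32. 35.]; 64 [34. 34. 36.]; 68 [35. 35. 35.];
```

>>> {"op": "move_arm", "data": {"steps": [0,0,-1.6,0.239,-0.9205,-0.02,0.5,0,0,-1.6,0.239,-0.9205,-0.02,0.5,0,0,-1.6,0.239,-0.9205,-0.02,0.5,0,0,-1.6,0.239,-0.9205,-0.02,0.5,0,0,-1.6,0.239,-0.9205,-0.02,0.5,0,0,-1.6,0.239,-0.9205,-0.02,0.5,0,0,-1.6,0.239,-0.9205,-0.02,0.5,0,0,-1.6,0.239,-0.9205,-0.02,0.5,0,0,-1.6,0.239,-0.9205,-0.02,0.5,0,0,-1.6,0.239,-0.9205,-0.02,0.5,0,0,-1.6,0.239,-0.9205,-0.02,0.5,0,0,-1.6,0.239,-0.9205,-0.02,0.5]}}

```text
time: 2.0
tool_pos: [0.38, -0.0828, 0.2074]
ee_rot: [3.14, -0.001, 1.109]
wrist_force: [0.2, 0.1, -0.1]
width: 0.0471
finger_force: 0.0
```

>>> {"op": "move_arm", "data": {"steps": [0,0,0,0.087,-0.338,-0.077,0.5,0,0,0,0.087,-0.338,-0.077,0.5,0,0,0,0.087,-0.338,-0.077,0.5,0,0,0,0.087,-0.338,-0.077,0.5,0,0,0,0.087,-0.338,-0.077,0.5,0,0,0,0.087,-0.338,-0.077,0.5,0,0,0,0.087,-0.338,-0.077,0.5,0,0,0,0.087,-0.338,-0.077,0.5,0,0,0,0.087,-0.338,-0.077,0.5,0,0,0,0.087,-0.338,-0.077,0.5]}}

```text
time: 3.0
tool_pos: [0.467, -0.4177, 0.1304]
ee_rot: [3.141, -0.001, 1.112]
wrist_force: [-0.1, -0.3, 0.1]
width: 0.0468
finger_force: 0.0
```

Run:
```python
from h import *
o=get_obs(); print(o['tool_pos'],o['ee_rot'],o['wrist_force'],o['time'])
im,d=snapshot('scene'); cv2.imwrite('pics/s2.png',cv2.resize(im[150:270,280:420],None,fx=5,fy=5,interpolation=cv2.INTER_CUBIC)[:,:,::-1])
```

```text
[ 0.46699859 -0.41773635  0.13035771] [ 3.14146470e+00 -5.16354256e-04  1.11226013e+00] [-0.05168024 -0.30756735  0.13720636] 3.0
```

View pics/s2.png

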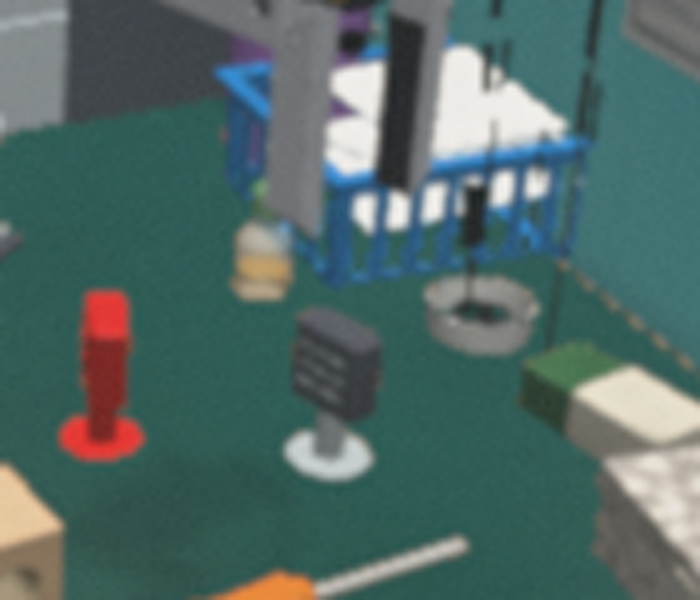

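The open fingers are centred over the dark key's grip at about (340,360), with the red key clear to the left. I'll descend and grip.

>>> {"op": "move_arm", "data": {"steps": [0,0,0,0.001,-0.0025,-0.03,0.5,0,0,0,0.001,-0.0025,-0.055,0.5,0,0,0,0.001,-0.0025,-0.07,0.5,0,0,0,0.001,-0.0025,-0.08,0.5,0,0,0,0.001,-0.0025,-0.08,0.5,0,0,0,0.001,-0.0025,-0.08,0.3,0,0,0,0.001,-0.0025,-0.08,0.22,0,0,0,0.001,-0.0025,-0.08,0.1,0,0,0,0.001,-0.0025,-0.08,0,0,0,0,0.001,-0.0025,-0.08,0,0,0,0,0.001,-0.0025,-0.08,0,0,0,0,0.001,-0.0025,-0.08,0]}}

```text
time: 4.25
tool_pos: [0.468, -0.4215, 0.0505]
ee_rot: [3.141, 0.001, 1.112]
wrist_force: [-0.5, 0.7, 2.7]
width: 0.0157
finger_force: 30.0
```

>>> {"op": "move_arm", "data": {"steps": [0,0,0,0,0,0.03,0,0,0,0,0,0,0.06,0,0,0,0,0,0,0.09,0,0,0,0.1,0.018,0.054,0.09,0,0,0,0.2,0.036,0.108,0.09,0,0,0,0.312,0.055,0.164,0.09,0,0,0,0.312,0.055,0.164,0.07,0,0,0,0.312,0.055,0.164,0.05,0,0,0,0.312,0.055,0.164,0.035,0,0,0,0.312,0.055,0.164,0.0285,0,0,0,0.312,0.055,0.164,0.0285,0,0,0,0.312,0.055,0.164,0.0285,0]}}

```text
time: 5.45
tool_pos: [0.5231, -0.258, 0.0788]
ee_rot: [3.141, 0.0, 1.423]
wrist_force: [-0.7, 0.3, -0.9]
width: 0.0159
finger_force: 30.0
```

Run:
```python
from h import *
o=get_obs(); print(o['tool_pos'],o['ee_rot'],o['wrist_force'],o['width'],o['time'])
im,d=snapshot('scene'); np.save('scene2.npy',d); cv2.imwrite('pics/s3.png',cv2.resize(im[140:230,190:310],None,fx=6,fy=6,interpolation=cv2.INTER_CUBIC)[:,:,::-1])
for p,z in(("draw_key",.028),("slot_mouth",.026),("slot_home",.026)):
    for r in spot_point('scene',p)[:2]: print(p,round(r['score'],2),np.round(r['uv'],1),ray_z('scene',r['uv'],z).round(4))
```

```text
[ 0.52308123 -0.25804916  0.07882752] [3.14075563e+00 2.82611665e-04 1.42257760e+00] [-0.74048155  0.27385894 -0.87896796] 0.01593130988194187 5.45
draw_key 0.7 [278.8 203.5] [ 0.5147 -0.258   0.028 ]
draw_key 0.65 [296.6 238.7] [ 0.4027 -0.3431  0.028 ]
slot_mouth 0.73 [267.7 198.8] [ 0.5272 -0.2259  0.026 ]
slot_home 0.67 [243.9 193.1] [ 0.5289 -0.1657  0.026 ]
```

View pics/s3.png

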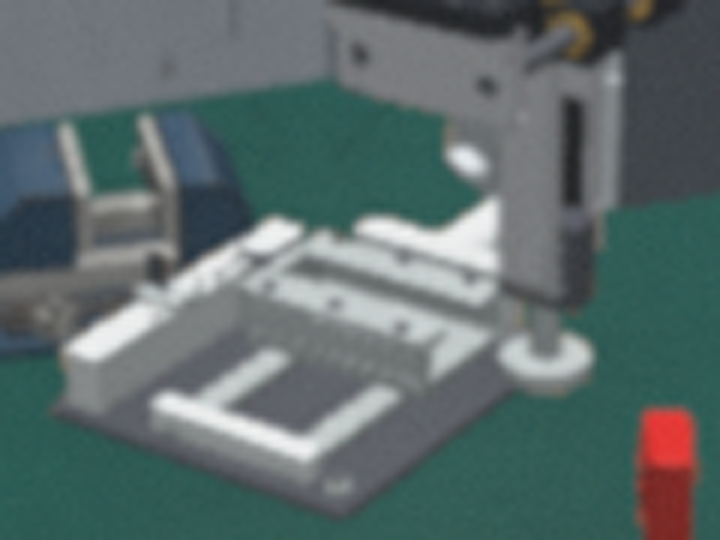

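The key's foot is just outside the slot mouth at crop (545,358), and its stem lines up with the extended slot gap. I'll insert it in steps and watch the force.

>>> {"op": "move_arm", "data": {"steps": [0,0,0,0.0015,0.0099,0,0,0,0,0,0.0029,0.0198,0,0,0,0,0,0.0044,0.0297,0,0,0,0,0,0.0058,0.0396,0,0,0,0,0,0.0066,0.0445,0,0,0,0,0,0.0073,0.0495,0,0,0,0,0,0.0073,0.0495,0,0]}}

```text
time: 6.35
tool_pos: [0.5304, -0.2069, 0.0784]
ee_rot: [3.141, -0.0, 1.425]
wrist_force: [0.4, -0.7, -2.0]
width: 0.0156
finger_force: 30.0
```

>>> {"op": "move_arm", "data": {"steps": [0,0,0,0.0015,0.0099,0,0,0,0,0,0.0029,0.0198,0,0,0,0,0,0.0044,0.0297,0,0,0,0,0,0.0053,0.036,0,0,0,0,0,0.0053,0.036,0,0]}}

```text
time: 6.85
tool_pos: [0.5357, -0.1705, 0.0784]
ee_rot: [3.142, -0.0, 1.425]
wrist_force: [0.1, -0.3, -2.4]
width: 0.0158
finger_force: 30.0
```

Run:
```python
from h import *
o=get_obs(); print(o['tool_pos'],o['wrist_force'],o['time'])
im,d=snapshot('scene'); cv2.imwrite('pics/s4.png',cv2.resize(im[140:230,190:310],None,fx=6,fy=6,interpolation=cv2.INTER_CUBIC)[:,:,::-1])
```

```text
[ 0.53568055 -0.17048278  0.07838842] [ 0.11486097 -0.34726993 -2.37835472] 6.85
```

View pics/s4.png

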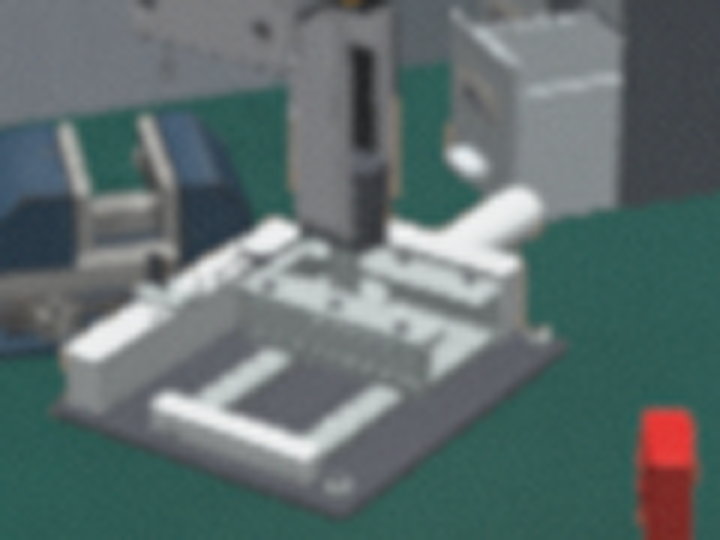

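The foot is in the slot, and the stem shows between the lips at about (350,275). I'll creep to the end wall.

>>> {"op": "move_arm", "data": {"steps": [0,0,0,0.0003,0.002,0,0,0,0,0,0.0006,0.004,0,0,0,0,0,0.0008,0.0055,0,0,0,0,0,0.0009,0.0065,0,0,0,0,0,0.0009,0.0065,0,0]}}

```text
time: 7.4
tool_pos: [0.5364, -0.1651, 0.0784]
ee_rot: [-3.142, -0.0, 1.424]
wrist_force: [0.9, -0.3, -2.4]
width: 0.0159
finger_force: 30.0
```

>>> {"op": "move_arm", "data": {"steps": [0,0,0,0.0002,0.001,0,0,0,0,0,0.0003,0.002,0,0,0,0,0,0.0004,0.003,0,0,0,0,0,0.0004,0.003,0,0]}}

```text
time: 7.8
tool_pos: [0.5367, -0.1636, 0.0785]
ee_rot: [3.141, 0.003, 1.424]
wrist_force: [-0.7, -4.9, -1.7]
width: 0.0159
finger_force: 30.0
```

>>> {"op": "move_arm", "data": {"steps": [0,0,0,0.0001,0.0008,0,0,0,0,0,0.0002,0.0015,0,0,0,0,0,0.0002,0.0015,0,0]}}

```text
time: 8.1
tool_pos: [0.5368, -0.1632, 0.0786]
ee_rot: [3.141, 0.005, 1.423]
wrist_force: [-1.2, -8.1, -2.5]
width: 0.0158
finger_force: 30.0
```

Fully home: the contact force is steady at about 8 N. Now I'll draw partway.

>>> {"op": "move_arm", "data": {"steps": [0,0,0,-0.004,0.0,0,0,0,0,0,-0.008,0.0003,0,0,0,0,0,-0.012,0.0008,0,0,0,0,0,-0.016,0.0014,0,0,0,0,0,-0.02,0.002,0,0,0,0,0,-0.024,0.0026,0,0,0,0,0,-0.028,0.0031,0,0,0,0,0,-0.028,0.0031,0,0]}}

```text
time: 8.9
tool_pos: [0.512, -0.1596, 0.0794]
ee_rot: [3.133, 0.003, 1.423]
wrist_force: [5.8, -6.3, -5.7]
width: 0.0164
finger_force: 30.0
```

```bash
cat > look.py <<'E'
from h import *
import sys
o=get_obs(); print(o['tool_pos'],o['ee_rot'],o['wrist_force'],o['time'])
yaw=np.radians(-8.4); og=np.array([.5135,-.1801]); Q=np.array([[np.cos(yaw),np.sin(yaw)],[-np.sin(yaw),np.cos(yaw)]])
ims=[]
for n,(r,c) in(("top",(140,203)),("scene",(170,203))):
    im,d=snapshot(n); ims.append(cv2.resize(im[r:r+50,c:c+50],(400,400),interpolation=cv2.INTER_CUBIC))
    np.save(n+'_d2.npy',d)
    for p,z in(("pointer_tip",.04),("index_mark",.04)):
        for q in spot_point(n,p)[:2]: w=ray_z(n,q['uv'],z); print(n,p,round(q['score'],2),np.round(q['uv'],1),(Q@(w[:2]-og)).round(4))
cv2.imwrite(f'pics/{sys.argv[1]}.png',np.hstack(ims)[:,:,::-1])
E
python3 look.py d1
```

```text
[ 0.51198923 -0.15961776  0.07938494] [3.13260297 0.00347948 1.42332416] [ 5.76075952 -6.31967336 -5.67756385] 8.9
top pointer_tip 0.34 [351.8 148.3] [ 0.114  -0.2522]
top index_mark 0.47 [218.2 183.4] [-0.0206  0.0611]
scene pointer_tip 0.61 [222.1 184.6] [-0.0018  0.0669]
scene index_mark 0.64 [214.8 187.7] [-0.0232  0.0712]
```

View pics/d1.png

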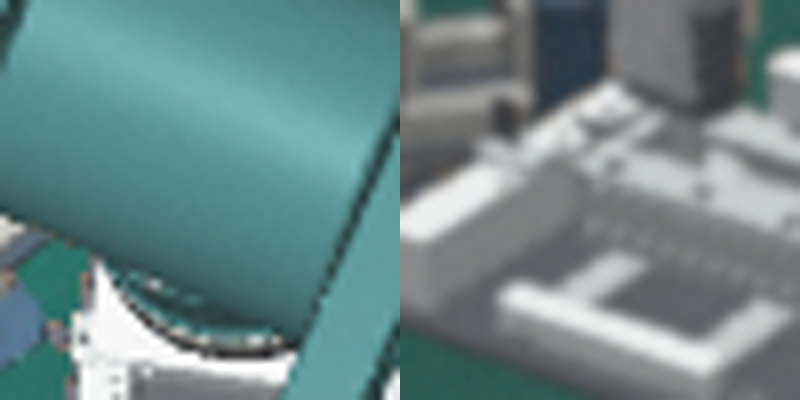

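The top view is now blocked by the arm. In the scene view the rider is at about (505,155) and the pointer at about (605,115), so some travel remains. I'll measure this numerically from the rest images and an averaged scene view.

```bash
cat > prof.py <<'E'
from h import *
yaw=np.radians(-8.4); og=np.array([.5135,-.1801]); A=np.array([[np.cos(yaw),-np.sin(yaw)],[np.sin(yaw),np.cos(yaw)]])
def rect(n,im,z,xs,ys):
    K,R,t=cam(n); X,Y=np.meshgrid(xs,ys); w=np.stack([X,Y],-1)@A.T+og
    P=np.concatenate([w,np.full(X.shape+(1,),z)],-1)@R.T+t; uv=P@K.T; uv=(uv[...,:2]/uv[...,2:]).astype(np.float32)
    return cv2.remap(im.astype(np.float32),uv[...,0],uv[...,1],cv2.INTER_CUBIC)
xs=np.arange(-.036,.034,.002)
def show(n,im,z,ys):
    g=rect(n,im.mean(2),z,xs,ys); print(n,'z',z); print('x   ',*[f'{round(x*1000):3d}' for x in xs])
    for y,r in zip(ys,g): print(f'{y*1000:4.0f}',*[f'{v:3.0f}' for v in r])
def avg(n,k): return np.mean([snapshot(n)[0].astype(np.float32) for _ in range(k)],0)
E
python3 - <<'E'
from prof import *
show('top',np.load('top_im.npy'),.04,np.arange(.048,.088,.002))
show('scene',np.load('scene_im.npy'),.04,np.arange(.044,.088,.003))
a=avg('scene',10); np.save('sc_d1.npy',a); show('scene',a,.04,np.arange(.044,.088,.003))
E
```

```text
top z 0.04
x    -36 -34 -32 -30 -28 -26 -24 -22 -20 -18 -16 -14 -12 -10  -8  -6  -4  -2   0   2   4   6   8  10  12  14  16  18  20  22  24  26  28  30  32
  48 107 107 109 111 110 110 108 108 109 108 109 109 107 108 108 107 107 108 110 109 109 109 110 110 109 113 112 107 111 114 107 107 111 109 110
  50 107 107 107 107 109 110 108 107 108 108 109 109 108 107 107 108 108 108 108 109 109 109 110 109 109 109 111 103  97 110 101 105 111 109 111
  52 106 107 109 109 107 108 109 107 107 109 108 108 109 109 108 108 108 109 109 109 109 109 108 107 108 107 108 106 104 109 101 106 110 107 109
  54 108 111 112 108 103 106 108 109 109 105 103 100 105 109 110 108 109 112 109 104 106 106 109 111 112 112 106  96 101 110 109 112 112 112 109
  56  98  86  90 111 120 115 104  83 103 125 129 134 121 116 112 107 104  88 110 123 121 120 113 111  98  94 126 100 102 120 115 109  88  82 103
  58 179 148 128 148 177 197 210 174 169 178 188 209 176 163 180 194 187 147 159 173 181 212 200 191 175 160 178 153 124 171 216 202 173 149 157
  60 246 239 243 211 221 235 240 230 222 223 222 221 215 174 217 237 235 2
[... 5921 characters left out ...]
 164 168 156 128  99  77  70  79  90  93  90  88  80  75  73  70  70  78  76  80  79  75  71  72  68  67  70  73  75  87
  77  79  78  80  91 109 126 138 138 124 102  77  62  61  64  71  82  91  89  84  73  60  56  54  54  58  57  57  59  58  56  56  57  54  56  61
  80  83  83  84  88  93 102 112 117 116 105  92  78  66  58  60  67  80  98 113 113  98  80  61  57  56  57  57  57  57  57  58  58  57  58  56
  83  85  87  90  92  95  99 103 107 109 108 107 100  90  76  67  59  63  85 114 136 142 129 100  77  61  59  58  58  58  57  58  59  59  58  58
  86  88  91  94  97 101 104 105 108 108 109 111 110 111 108  99  82  75  78  99 129 152 157 140 117  89  71  60  59  58  58  58  58  59  59  59
```

>>> {"op": "move_arm", "data": {"steps": [0,0,0,-0.004,0.0006,0,0,0,0,0,-0.008,0.0012,0,0,0,0,0,-0.012,0.0018,0,0,0,0,0,-0.015,0.0021,0,0,0,0,0,-0.0165,0.0023,0,0,0,0,0,-0.0165,0.0023,0,0,0,0,0,-0.0165,0.0023,0,0]}}

```text
time: 10.4
tool_pos: [0.4968, -0.1573, 0.0795]
ee_rot: [3.13, 0.003, 1.423]
wrist_force: [8.5, -5.7, -7.5]
width: 0.0157
finger_force: 30.0
```

```bash
cat > meas.py <<'E'
from prof import *
o=get_obs(); print(o['tool_pos'],o['ee_rot'],o['wrist_force'],o['time'])
a=[];P={"pointer_tip":[],"index_mark":[]}
for k in range(5):
    im,_=snapshot('scene'); a.append(im.astype(np.float32))
    for p in P:
        r=spot_point('scene',p)
        if r: P[p].append(((ray_z('scene',r[0]['uv'],.04)[:2]-og)@A*1000).tolist()+[r[0]['score']])
for p in P: print(p,np.round(P[p],1).tolist())
a=np.mean(a,0); np.save('sc_now.npy',a)
show('scene',a,.04,np.arange(.047,.079,.003))
E
python3 meas.py
```

```text
[ 0.49680316 -0.15731267  0.07948154] [3.12992628 0.00313104 1.4233818 ] [ 8.4706615  -5.74809693 -7.50451694] 10.4
pointer_tip [[-24.1, 60.1, 0.9], [-18.8, 60.0, 0.7], [-14.7, 59.2, 0.6], [-20.4, 66.2, 0.8], [-19.4, 67.3, 0.7]]
index_mark [[-32.1, 54.7, 0.5], [-10.1, 68.5, 0.6], [-26.9, 66.2, 0.5], [-21.1, 63.6, 0.6], [-20.4, 62.5, 0.4]]
scene z 0.04
x    -36 -34 -32 -30 -28 -26 -24 -22 -20 -18 -16 -14 -12 -10  -8  -6  -4  -2   0   2   4   6   8  10  12  14  16  18  20  22  24  26  28  30  32
  47 150 161 166 168 165 159 154 153 150 149 153 151 153 156 169 178 182 174 164 145 120  98  84  86  95 105 112 108  97  83  72  65  63  62  63
  50 141 140 142 142 139 134 132 125 119 112 111 115 125 129 138 148 159 166 158 133 113  95  84  85  93 105 111 114 113 104  94  81  74  67  66
  53 174 159 147 146 147 141 136 134 133 119 109 111 129 145 155 158 160 171 166 149 123  97  85  86  93 103 113 118 119 116 113 104  96  86  78
  56 193 181 170 167 174 178 174 166 156 140 127 129 144 170 194 194 186 180 168 158 130 108  90  89  94 104 115 121 123 123 121 117 113 105  99
  59 206 195 185 179 
[... 293 characters left out ...]
 185 178 175 180 199 205 198 191 194 203 211 216 221 233 236 234 231 208 174 136 116 112 117 121 124 124 124 125 125 123
  68 192 182 178 181 188 190 179 155 139 147 162 177 177 171 173 181 184 183 191 193 206 206 203 191 171 143 126 120 122 124 124 123 124 125 125
  71 130 134 146 157 176 189 182 160 129 102  99 117 128 129 126 120 123 124 122 120 130 132 143 142 139 131 127 120 122 123 124 124 123 123 124
  74  86  90 100 118 145 163 168 156 129 100  77  70  79  91  95  92  88  80  76  74  71  70  78  77  82  85  90  98 112 119 124 124 124 123 123
  77  80  80  82  91 109 127 138 138 124 102  78  63  61  65  72  84  92  90  85  74  61  58  55  55  58  56  59  67  81  97 112 120 124 124 124
```

>>> {"op": "move_arm", "data": {"steps": [0,0,0,-0.002,0.0003,0,0,0,0,0,-0.004,0.0006,0,0,0,0,0,-0.0045,0.0007,0,0,0,0,0,-0.0045,0.0007,0,0,0,0,0,-0.0045,0.0007,0,0]}}

```text
time: 11.65
tool_pos: [0.4927, -0.1567, 0.0795]
ee_rot: [3.129, 0.003, 1.423]
wrist_force: [9.2, -6.0, -8.1]
width: 0.016
finger_force: 30.0
```

```bash
python3 meas.py
python3 - <<'E'
from prof import *
c=lambda a:cv2.resize(np.clip(a[165:205,200:240],0,255).astype(np.uint8),(400,400),interpolation=cv2.INTER_CUBIC)
r=lambda n,a,z:cv2.resize(np.clip(rect(n,a,z,np.arange(-.045,.04,.0005),np.arange(.045,.085,.0005)[::-1]),0,255).astype(np.uint8),(400,200),interpolation=cv2.INTER_LINEAR)
n=np.load('sc_now.npy'); s=np.load('scene_im.npy'); t=np.load('top_im.npy').astype(np.float32)
L=np.vstack([c(n),r('scene',n,.04)]); R=np.vstack([r('top',t,.04),r('scene',s,.04),r('top',t,.04)]); cv2.imwrite('pics/f1.png',np.hstack([L,R])[:,:,::-1])
E
```

```text
[ 0.49268598 -0.15666568  0.07951812] [3.1290679  0.00316838 1.42339408] [ 9.18862416 -6.01523268 -8.05356111] 11.65
pointer_tip [[-23.3, 63.3, 0.7], [-23.5, 68.1, 1.0], [-31.5, 52.0, 0.9], [-22.8, 62.6, 0.7], [-23.6, 68.3, 0.8]]
index_mark [[-22.4, 69.2, 0.6], [-29.0, 64.9, 0.6], [-41.0, 6.4, 0.6], [-37.1, -54.5, 0.6]]
scene z 0.04
x    -36 -34 -32 -30 -28 -26 -24 -22 -20 -18 -16 -14 -12 -10  -8  -6  -4  -2   0   2   4   6   8  10  12  14  16  18  20  22  24  26  28  30  32
  47 170 180 177 170 161 145 138 142 151 155 159 158 162 165 174 180 176 154 124  97  86  89 100 109 112 106  95  80  71  65  64  62  62  61  59
  50 142 143 148 148 138 124 112  99 101 111 124 129 138 144 150 150 144 137 122 101  88  89  97 107 114 115 112 101  90  78  72  66  65  64  64
  53 174 159 146 145 145 133 113  94  91  98 112 126 146 162 172 168 150 134 110  95  86  85  95 106 115 118 119 116 111 101  92  82  74  67  64
  56 193 182 170 166 174 171 151 123 109 111 127 145 159 180 201 205 189 162 126 104  86  86  95 107 115 120 123 121 120 116 111 102  94  82  73
  59 207 195 186 180 184 191 190 170 148
[... 274 characters left out ...]
 186 179 174 176 185 190 200 213 223 226 222 219 222 230 229 199 163 127 112 112 118 122 123 124 125 124 123 122 120 118
  68 191 182 178 181 187 190 179 156 139 145 159 172 176 180 187 192 187 184 191 192 197 183 155 132 122 120 122 123 123 124 124 124 123 122 121
  71 130 134 147 158 176 189 182 160 129 102  99 116 127 128 126 123 125 125 122 121 130 130 132 126 121 119 123 123 124 124 124 124 124 124 123
  74  86  90 100 118 146 164 169 156 128  99  77  70  80  91  94  91  89  81  75  73  70  69  77  78  87  99 111 118 124 123 124 124 123 123 124
  77  80  79  81  91 109 127 138 138 124 103  78  63  62  65  72  83  91  91  86  73  60  57  54  53  60  65  78  97 113 120 124 123 123 123 123
```

View pics/f1.png

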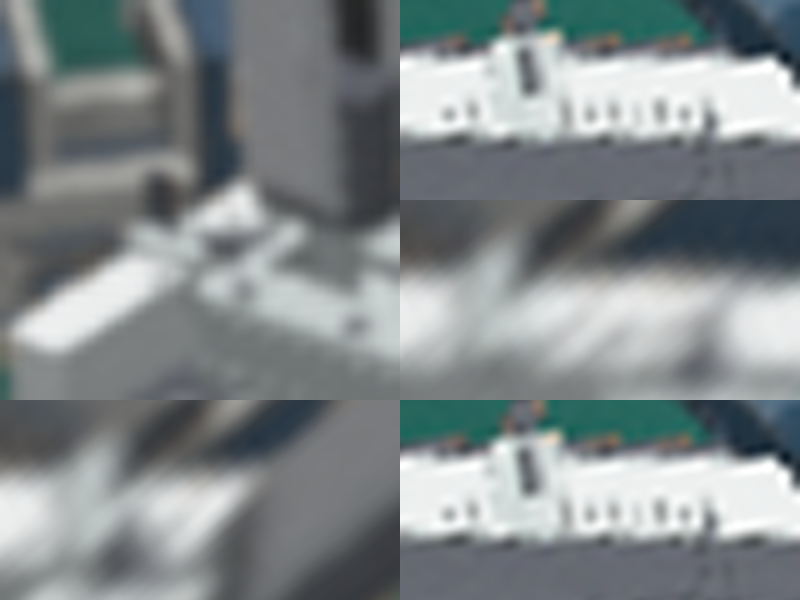

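In the rectified views the fin is at about (530,75) and the rest pointer at about (708,120), which puts the required travel near 38 mm. In the current scene view the pointer meets the fin's base at about (215,240). I'll cross-check the travel by tracking carriage features.

Run:
```python
from prof import *
g=[np.clip(np.load(f),0,255).astype(np.uint8).mean(2).astype(np.float32) for f in('scene_im.npy','sc_d1.npy','sc_now.npy')]
# template match rectified front lip + front face region (z=.044 plane)
xs=np.arange(-.060,.030,.0005); ys=np.arange(-.045,.030,.0005)
r=[rect('scene',i,.044,xs,ys) for i in g]
def tm(a,b,x0,x1,ylo,yhi):
    i0,i1=[int(round((x+.060)/.0005)) for x in(x0,x1)]; j0,j1=[int(round((y+.045)/.0005)) for y in(ylo,yhi)]
    T=a[j0:j1,i0:i1]; S=b[j0:j1]; c=cv2.matchTemplate(S,T,cv2.TM_CCOEFF_NORMED)[0]; k=int(c.argmax()); 
    d=0 if k in(0,len(c)-1) else .5*(c[k-1]-c[k+1])/(c[k-1]-2*c[k]+c[k+1])
    return round((i0-k-d)*.5,2),round(float(c[k]),3)
for yl,yh in((-.042,-.015),(-.03,0),(-.015,.01),(-.042,.01)):
    print(yl,yh,'rest->d1',tm(r[0],r[1],-.018,.006,yl,yh),'rest->now',tm(r[0],r[2],-.018,.006,yl,yh),'d1->now',tm(r[1],r[2],-.036,-.012,yl,yh))
# camera bias: key foot before insertion, TCP (.5231,-.2580)
c=cloud('scene',np.load('scene2.npy')); m=(np.hypot(c[...,0]-.523,c[...,1]+.258)<.03)&(c[...,2]>.031)&(c[...,2]<.041)
p=c[m]; print(len(p),p.mean(0).round(4),p.min(0).round(4),p.max(0).round(4),cv2.minEnclosingCircle((p[:,:2]*1000).astype(np.float32)))
```

```text
-0.042 -0.015 rest->d1 (np.float32(18.74), 0.988) rest->now (np.float32(37.79), 0.997) d1->now (np.float32(19.17), 0.984)
-0.03 0 rest->d1 (np.float32(18.46), 0.993) rest->now (np.float32(37.94), 0.996) d1->now (np.float32(19.51), 0.992)
-0.015 0.01 rest->d1 (np.float32(18.29), 0.985) rest->now (np.float32(38.06), 0.993) d1->now (np.float32(19.79), 0.989)
-0.042 0.01 rest->d1 (np.float32(18.53), 0.987) rest->now (np.float32(37.92), 0.993) d1->now (np.float32(19.49), 0.984)
108 [ 0.5166 -0.2598  0.0353] [ 0.5021 -0.2751  0.0311] [ 0.5369 -0.2418  0.0407] ((519.5016479492188, -258.10931396484375), 17.456533432006836)
```

>>> {"op": "move_arm", "data": {"steps": [0,0,0,-0.0004,0.0001,0,0,0,0,0,-0.0008,0.0001,0,0,0,0,0,-0.0008,0.0001,0,0,0,0,0,-0.0008,0.0001,0,0,0,0,0,-0.0008,0.0001,0,0,0,0,0,-0.0008,0.0001,0,0,0,0,0,-0.0008,0.0001,0,0,0,0,0,-0.0008,0.0001,0,0,0,0,0,-0.0008,0.0001,0,0,0,0,0,-0.0008,0.0001,0,0,0,0,0,-0.0008,0.0001,0,0,0,0,0,-0.0008,0.0001,0,0]}}

```text
time: 13.6
tool_pos: [0.4921, -0.1565, 0.0795]
ee_rot: [3.129, 0.003, 1.423]
wrist_force: [8.4, -6.2, -7.5]
width: 0.0157
finger_force: 30.0
```

>>> {"op": "move_arm", "data": {"steps": [0,0,0,0,0,0,0,0,0,0,0,0,0,0,0,0,0,0,0,0,0,0,0,0,0,0,0,0,0,0,0,0,0,0,0,0,0,0,0,0,0,0,0,0,0,0,0,0,0,0,0,0,0,0,0,0,0,0,0,0,0,0,0,0,0,0,0,0,0,0,0,0,0,0,0,0,0,0,0,0,0,0,0,0]}}

```text
time: 14.8
tool_pos: [0.492, -0.1566, 0.0795]
ee_rot: [3.129, 0.003, 1.423]
wrist_force: [10.4, -6.1, -8.4]
width: 0.016
finger_force: 30.0
```

>>> {"op": "move_arm", "data": {"steps": [0,0,0,0,0,0,0,0,0,0,0,0,0,0,0,0,0,0,0,0,0,0,0,0,0,0,0,0,0,0,0,0,0,0,0,0,0,0,0,0,0,0,0,0,0,0,0,0,0,0,0,0,0,0,0,0,0,0,0,0,0,0,0,0,0,0,0,0,0,0]}}

```text
time: 15.8
tool_pos: [0.492, -0.1566, 0.0795]
ee_rot: [3.129, 0.003, 1.423]
wrist_force: [9.3, -6.9, -8.3]
width: 0.0157
finger_force: 30.0
```

Run:
```python
from prof import *
a=avg('scene',3); xs=np.arange(-.060,.030,.0005); ys=np.arange(-.042,.010,.0005)
r=[rect('scene',i.mean(2).astype(np.float32),.044,xs,ys) for i in(np.load('scene_im.npy').astype(np.float32),a)]
i0,i1=84,132; c=cv2.matchTemplate(r[1],r[0][:,i0:i1],cv2.TM_CCOEFF_NORMED)[0]; k=int(c.argmax()); d=.5*(c[k-1]-c[k+1])/(c[k-1]-2*c[k]+c[k+1]); print('travel',(i0-k-d)*.5,c[k])
show('scene',a,.04,np.arange(.053,.075,.003)); o=get_obs(); print(o['tool_pos'],o['wrist_force'],o['time'])
```

```text
travel 38.822517 0.9873543
scene z 0.04
x    -36 -34 -32 -30 -28 -26 -24 -22 -20 -18 -16 -14 -12 -10  -8  -6  -4  -2   0   2   4   6   8  10  12  14  16  18  20  22  24  26  28  30  32
  53 174 159 147 145 144 131 111  93  96 106 121 141 162 174 175 162 139 122 102  92  86  88  98 109 117 119 118 114 109 100  89  78  70  63  63
  56 194 181 170 166 172 166 144 118 114 124 140 156 168 190 207 205 179 144 108  94  86  90  99 109 116 119 122 121 119 114 109 100  89  76  68
  59 207 196 186 180 184 188 180 156 140 145 172 188 192 196 202 214 211 187 142 104  85  90 100 109 116 121 123 122 122 120 118 114 108  95  84
  62 217 203 191 185 187 191 191 181 165 164 181 204 222 224 217 216 219 217 191 157 116  96  96 108 117 121 123 124 124 122 121 119 119 114 107
  65 215 198 186 186 190 186 179 169 167 173 182 199 215 226 226 222 219 220 220 207 170 137 115 114 117 121 123 124 125 124 123 122 121 119 118
  68 192 183 179 179 186 190 180 155 137 140 153 168 174 181 187 190 185 184 191 189 186 167 141 124 121 122 124 123 123 124 123 122 122 123 122
  71 130 134 146 158 175 189 183 160 129 101  97 115 126 128 127 124 124 124 121 121 129 128 127 120 119 120 123 124 124 123 123 123 123 123 123
  74  86  90 100 118 146 164 169 157 129  99  77  70  80  91  94  92  90  81  75  73  70  71  79  83  96 110 120 122 124 124 124 123 123 124 124
[ 0.49202937 -0.15656499  0.07949921] [ 9.67077575 -6.5636534  -7.62577344] 15.95
```

```bash
python3 -c "
from bench import *
print(close_job())"
```

```text
the job is handed in; nothing more can be done
None
```

I slid the key fully home and drew the carriage about 38.8 mm, which lines the pointer up with the index to within roughly 1 mm by my camera estimate; it held there for over two seconds, and I handed the job in at about 16 s with the key still gripped, the index unmoved and nothing else touched.

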